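# Inspect the open manifold port with the rigid borescope

## Robot

A 7-joint arm with a two-finger parallel gripper is mounted at the origin on a cart in front of the work surface, level with it; the furniture and walls round the work are solid. World frame = base frame: x ahead of the robot, y to its left, z up, the work surface at z = 0. Lengths are in m, angles in rad, forces in N, time in s.
With the tool pointing down it reaches from about 0.425 to 0.825 m from the base axis. Payload 3.6 kg.
Tool frame: the origin (TCP) lies where the fingers leave the gripper's body, on its centre line; the fingertips stand 73 mm ahead of it and the grasp point (between the pads) lies 54 mm ahead of it; x points along the fingers, y is the direction in which the jaws open and shut, and the axes are right-handed (so a half turn about x gives the same grasp; the last joint's range is limited). The gripper opens to 85 mm and grips with 20 to 120 N. Pads are 22 mm wide; open, the fingers measure 114 mm over their backs; the gripper's body (76 mm by 85 mm) begins 54 mm behind the grasp point. The pads swing forward as they close: fully open they stand 13 mm farther back than shut.
Start: joints at [1.155, 0.615, -0.013, 1.423, 0.008, 1.103, -0.04], TCP at [0.247, -0.601, 0.304] pointing down, gripper open.
Joint ranges: [-3.12, 3.12], [-0.3, 2.06], [-1.34, 1.32], [0.26, 2.42], [-1.36, 4.5], [0.01, 1.98], [-2.84, 2.84]. Speed limits (rad/s): [2.79, 2.79, 3.14, 3.14, 3.14, 3.14, 3.14].

## Interface

Orientations are given as a unit quaternion [x, y, z, w].
In Python, from station import arm, snapshot, camera_info, ticket gives the robot as it stands. Calls block until the motion is done:
- arm.movep(position, orientation): joint-space move of the TCP to a pose.
- arm.line_to(position, velocity=0.15, ori=None): straight line of the TCP; ori=None keeps the orientation; velocity is the mean speed in m/s.
- arm.move_j(angles): joint-space move.
- arm.move_gripper(opening, effort=None): opening from 0.0 (shut) to 1.0 (fully open); effort is the grip in N (None keeps the last); returns when the fingers have stopped.
- arm.pause(seconds).
- arm.ik(position, orientation): joint angles nearest the present ones, or None.
- snapshot(name): name is "scene" or "side" or "wrist"; returns the picture (420x560x3 uint8, blue, green, red); there is no depth.
- camera_info(name): a dict with "fx", "fy", "cx", "cy" (pixels), "R" (3x3) and "t" (3): a world point X has camera coordinates R X + t; the wrist camera has in their place "T_tool_cam" (4x4, takes a point from camera to tool coordinates, whose origin is the TCP and whose axes are the tool frame's). Camera axes: x right, y down, z forward; pixel columns grow to the right and rows downward; lengths in m; the calibration is good to about 2 mm. A picture is of the moment at which its call begins: read the wrist's pose just before it. camera_info takes no time and is no camera call.
A pose or a line that the arm cannot do raises arm.MotionError and nothing moves.
- ticket.finish_job(): hands the job in, once; it reports no verdict.
Readings, each from a call of its own:
- arm.read_time(): time.
- arm.read_joint_positions(): joint angles.
- arm.read_dq(): joint speeds.
- arm.read_effort(): joint torques, N m.
- arm.read_tool_pos(): TCP position.
- arm.read_eef_rot(): TCP orientation.
- arm.read_ft_force(): force on the tool from outside, world axes, zero at the start.
- arm.read_wrist_torque(): the same for the moment, N m.
- arm.read_opening(): opening from 0.0 (shut) to 1.0 (fully open).
Only numpy, scipy, OpenCV 4.12 (cv2) and the standard library are available. Lean on these libraries where they do the work, as an engineer would, in place of code of your own. Each camera call takes 0.05 s, during which the arm holds its last target.

## Task

One of the three ports on the tilted manifold block has had its blanking plug taken out. Draw the borescope straight up out of its stand, turn it in line with that open port and bring the probe about 2.5 cm into the bore, along the middle, clear of the walls. Finish holding the borescope steady there, carried by the gripper alone; do not knock the probe against the block, and leave everything else on the bench where it is.

Things in the scene. Friction and masses are not known exactly. Their poses are not given: they have to be found in the camera images.
- borescope: Loose rigid borescope, about 0.18 kg, 174 mm long. Origin: centre of the collar's underside; z runs from the collar to the tail. Along z: steel probe 8 mm thick from -82 to 0 mm, collar 34 mm wide to 6 mm, neck 24 mm, black rubber grip 30 mm thick from 22 to 80 mm, tail cap 26 mm to 92 mm. At the start it stands upright, probe down, in the stand.
- probe_tip (a point): The lens end of the probe, on the axis, 82 mm before the borescope's origin.
- grip (a point): Point on the axis in the rubber grip, 55 mm above the borescope's origin (147 mm from the probe tip), where it is gripped from above, the tail cap reaching up between the fingers.
- stand: Stand of the borescope, fixed: round foot 96 mm across, 30 mm tube with a 13 mm hole for the probe, black cup on top, 48 mm across, floor at 92 mm (the collar sits there), rim at 100 mm above the bench. Origin: centre of the foot's underside, z up. The probe is clear of it only after a straight lift of more than 90 mm.
- manifold: Aluminium manifold block on a grey angle plate, fixed. Origin: middle of its sloping port face (80 mm up the slope, 200 mm across), 99 mm above the bench. z points out of the face along the axes of all three ports, 40 degrees from vertical, leaning to the robot's side; y runs across, along the row of ports; x up the slope.
- plug_a: Steel blanking plug with a hexagon head in one of the ports, fixed. Origin: on the port's axis in the plane of the port face; the plug stands 17 mm out of the face, 34 mm across.
- plug_b: The second blanking plug, alike, in another port.
- loose_plug: The third blanking plug, taken out and stood on its head on the bench, 32 mm across and 35 mm high. A bystander.
- hex_key_0: Black hex key, 31x93x5 mm, lying on the bench. A bystander.
- caliper: Digital caliper, 68x225x11 mm, lying on the bench. A bystander.
- pliers: Combination pliers, 48x181x12 mm, lying on the bench. A bystander.
- notebook: Notebook, 147x102x14 mm, lying on the bench. A bystander.
- marker: Felt marker, 19x135x19 mm, lying on the bench. A bystander.
- tape_measure: Tape measure, 33x75x63 mm, standing on the bench. A bystander.
- port_0 (a point): Centre of a port's mouth (at y = +62 mm in the manifold's frame), in the plane of the face; axes as the manifold. Each port is a blind bore, 27 mm wide, 50 mm deep. plug_a and plug_b shut two of the ports; the one without a plug is open, with only a flat copper ring (27 mm inside, 34 mm outside, 2 mm thick) round its mouth.
- port_1 (a point): Centre of a port's mouth (the middle one in the manifold's frame), in the plane of the face; axes as the manifold. Each port is a blind bore, 27 mm wide, 50 mm deep. plug_a and plug_b shut two of the ports; the one without a plug is open, with only a flat copper ring (27 mm inside, 34 mm outside, 2 mm thick) round its mouth.
- port_2 (a point): Centre of a port's mouth (at y = -62 mm in the manifold's frame), in the plane of the face; axes as the manifold. Each port is a blind bore, 27 mm wide, 50 mm deep. plug_a and plug_b shut two of the ports; the one without a plug is open, with only a flat copper ring (27 mm inside, 34 mm outside, 2 mm thick) round its mouth.
There are look-alikes about, which are no part of the job. Of the things that look like the stand, the largest one is meant.

How it is judged:
By the outcome, as a careful person would: the job done as asked, in the order asked, and still so for the second after the job is handed in, while the arm keeps its last pose, push and grip.
It also fails if it takes over 42 s, if anything falls off the work surface, if the arm or the gripper's body presses on something with over 40 N, if the wrist force passes 120 N, or if a joint passes its speed limit or range.

## Working session

There is one attempt and no reset: what is moved stays moved. The work goes in short steps, each a Python script; the robot and the scene stay as the last script left them, time stands still between calls to the robot, and variables do not carry over. Pictures are saved under pics/ and viewed, and the job is handed in when it is done.

```bash
mkdir -p pics; ls; python3 - <<'E'
from station import arm, snapshot, camera_info, ticket
import cv2, numpy as np
for n in ("scene","side","wrist"):
    im=snapshot(n); cv2.imwrite(f"pics/{n}0.png",im)
    c=camera_info(n); print(n,{k:np.round(v,4).tolist() for k,v in c.items()})
print(arm.read_time(),arm.read_tool_pos(),arm.read_eef_rot(),arm.read_opening())
E
```

```text
pics
scene {'fx': 497.2121, 'fy': 497.2121, 'cx': 277.4922, 'cy': 207.136, 'R': [[-0.5436, -0.839, 0.0252], [-0.4993, 0.299, -0.8132], [0.6747, -0.4547, -0.5814]], 't': [0.3147, 0.3964, 0.9041]}
side {'fx': 498.6514, 'fy': 498.6514, 'cx': 280.8141, 'cy': 205.1194, 'R': [[0.9833, -0.1813, -0.0146], [-0.1034, -0.4908, -0.8651], [0.1497, 0.8522, -0.5014]], 't': [-0.5919, 0.1585, 1.2749]}
wrist {'fx': 312.0507, 'fy': 312.0507, 'cx': 279.0742, 'cy': 210.3772, 'T_tool_cam': [[-0.0011, -0.3191, 0.9477, -0.0702], [1.0, -0.0006, 0.0009, -0.001], [0.0003, 0.9477, 0.3191, -0.0825], [0.0, 0.0, 0.0, 1.0]]}
0.15 [ 0.24684044 -0.60081973  0.30298569] [-0.69356306 -0.13767552  0.69386513 -0.13626049] 0.9974644927497066
```

View pics/scene0.png

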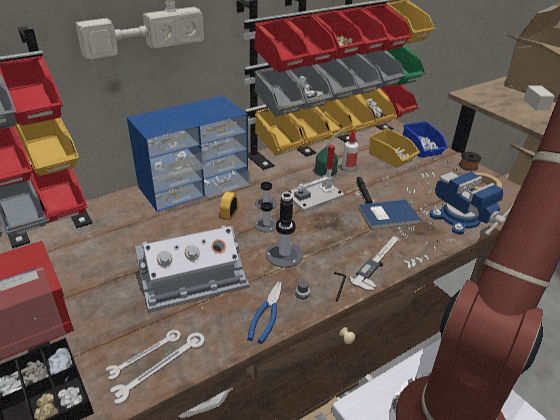

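View pics/side0.png

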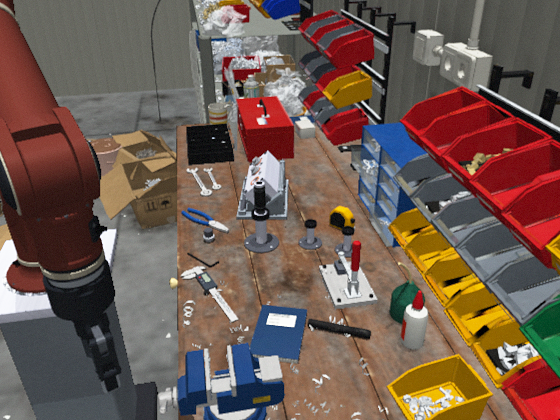

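View pics/wrist0.png

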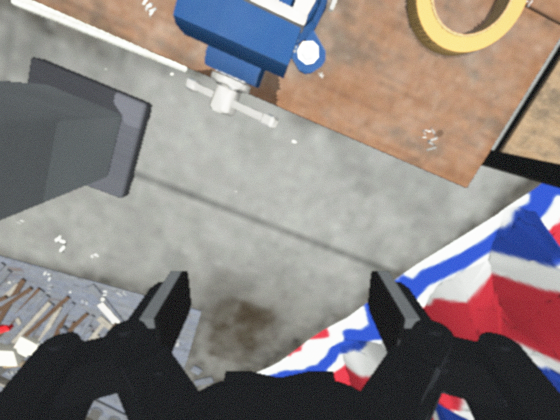

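```bash
python3 - <<'E'
import cv2
a=cv2.imread("pics/scene0.png");b=cv2.imread("pics/side0.png")
def crop(im,x0,y0,x1,y1,s,n):
    c=cv2.resize(im[y0:y1,x0:x1],None,fx=s,fy=s,interpolation=cv2.INTER_CUBIC)
    for x in range((x0+9)//10*10,x1,10):
        cv2.line(c,((x-x0)*s,0),((x-x0)*s,6 if x%50 else 14),(0,255,0),1)
    for y in range((y0+9)//10*10,y1,10):
        cv2.line(c,(0,(y-y0)*s),(6 if y%50 else 14,(y-y0)*s),(0,255,0),1)
    cv2.imwrite(n,c)
crop(a,130,175,330,315,4,"pics/sc1.png")
crop(b,175,145,365,285,4,"pics/sd1.png")
E
```

```text
(no output)
```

View pics/sc1.png

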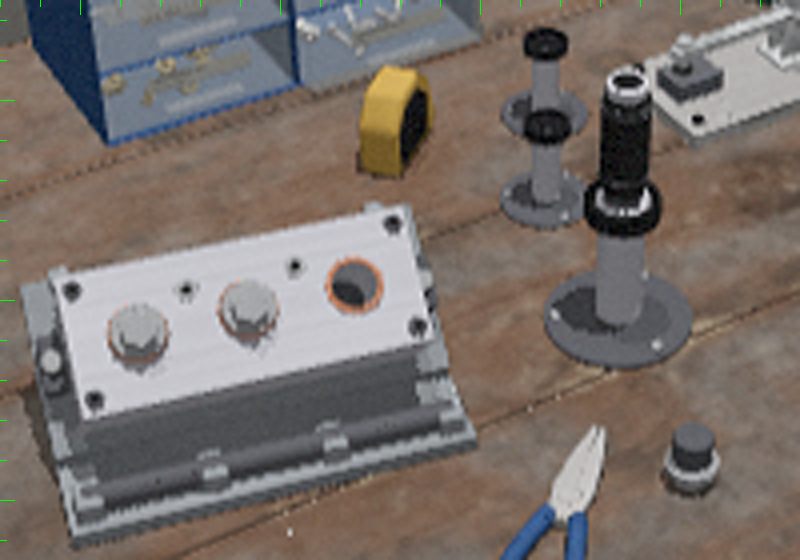

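View pics/sd1.png

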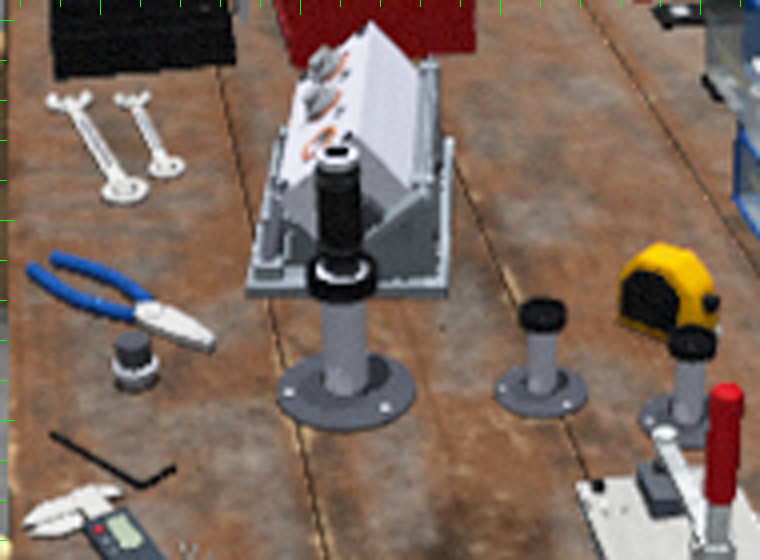

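```bash
cat > h.py <<'E'
import numpy as np, cv2
from scipy.spatial.transform import Rotation as R
from scipy.optimize import least_squares
def proj(c,X):
    X=np.atleast_2d(X); p=X@np.array(c["R"]).T+np.array(c["t"])
    return np.c_[c["fx"]*p[:,0]/p[:,2]+c["cx"],c["fy"]*p[:,1]/p[:,2]+c["cy"]]
def onz(c,uv,z):
    Rm=np.array(c["R"]);o=-Rm.T@np.array(c["t"])
    d=Rm.T@np.array([(uv[0]-c["cx"])/c["fx"],(uv[1]-c["cy"])/c["fy"],1])
    return o+d*(z-o[2])/d[2]
def manR(yaw,tilt=np.radians(40)):
    # z = leaning to -x ; x up slope
    x=np.array([np.cos(tilt),0,np.sin(tilt)]);y=np.array([0,1.,0]);z=np.cross(x,y)
    return R.from_euler('z',yaw).as_matrix()@np.c_[x,y,z]
def wristcam(T_tc,ci):
    pass
E
python3 - <<'E'
from h import *
from station import camera_info
S=camera_info("scene");D=camera_info("side")
us=lambda x,y:np.array([(x-1.5)/4+130,(y-1.5)/4+175])
ud=lambda x,y:np.array([(x-1.5)/4+175,(y-1.5)/4+145])
print("tail",onz(S,us(628,80),.184),onz(D,ud(338,152),.184))
print("foot",onz(S,us(619,318),.006),onz(D,ud(346,388),.006))
print("collar",onz(S,us(622,205),.1),onz(D,ud(342,275),.1))
pts=[(40,100,0),(40,-100,0),(-40,-100,0),(-40,100,0),(0,-62,2)]
obs=[us(55,272),us(408,207),us(435,345),us(85,418),us(355,286)]
P=np.array(pts)/1000
def f(p,full=False):
    W=P@manR(p[2]).T+[p[0],p[1],.099]
    r=np.r_[(proj(S,W)-obs).ravel(),(proj(D,W[4:])-ud(320,143)).ravel(),(proj(D,W[:1+1][1:])-ud(345,140)).ravel()*0]
    return r
b=None
for y in (-.6,0,.6):
    q=least_squares(f,[.6,0.2,y])
    if b is None or q.cost<b.cost:b=q
print(b.x,b.cost,b.fun.reshape(-1,2).round(1)); p=b.x
M=manR(p[2]);print("port2",M@[0,-.062,0]+[p[0],p[1],.099],"z",M[:,2])
E
```

```text
tail [ 0.55170839 -0.00244112  0.184     ] [ 0.54860401 -0.00079655  0.184     ]
foot [0.54493242 0.00130696 0.006     ] [ 0.54701655 -0.00427676  0.006     ]
collar [0.54239877 0.00455382 0.1       ] [ 0.54647811 -0.01219126  0.1       ]
[ 0.57275491  0.23756985 -0.23976126] 1.5757821758082664 [[ 0.4  0.6]
 [-0.6  0.4]
 [ 0.2 -0.9]
 [-0.6 -0.7]
 [ 0.5  0.1]
 [-0.5 -0.3]
 [ 0.  -0. ]]
port2 [0.55803172 0.17734338 0.099     ] z [-0.62440047  0.15264324  0.76604444]
```

```bash
cat >> h.py <<'E'
def toolR(xax,phi):
    x=np.array(xax)/np.linalg.norm(xax)
    h=np.cross([0,0,1.],x) if abs(x[2])<.99 else np.array([0,1.,0])
    h/=np.linalg.norm(h); k=np.cross(x,h)
    y=np.cos(phi)*h+np.sin(phi)*k
    return np.c_[x,y,np.cross(x,y)]
E
python3 - <<'E'
from h import *
from station import arm
port=np.array([.558,.177,.099]);z=manR(-.24)[:,2]
r0=R.from_quat(arm.read_eef_rot()).as_matrix();print(r0.round(2))
print(arm.ik([.548,-.002,.35],arm.read_eef_rot()))
for name,p,ax in [("hov",[.548,-.002,.36],[0,0,-1]),("gr",[.548,-.002,.201],[0,0,-1]),("pre",port+.28*z,-z),("fin",port+.176*z,-z)]:
    for d in range(-180,180,30):
        q=arm.ik(list(p),R.from_matrix(toolR(ax,np.radians(d))).as_quat().tolist())
        if q is not None: print(name,d,np.round(q,2))
E
```

```text
[[-0.    0.38 -0.92]
 [ 0.   -0.92 -0.38]
 [-1.   -0.    0.  ]]
[ 0.12337548  0.42050448 -0.23557593  1.64840344  0.10569683  1.08596868
 -1.32272903]
hov -180 [ 0.08  0.41 -0.17  1.63  0.08  1.11 -1.68]
hov -150 [-0.01  0.4  -0.04  1.64  0.02  1.1  -2.15]
hov -120 [-0.12  0.4   0.12  1.64 -0.05  1.1  -2.6 ]
hov -90 [-0.7   0.62  1.14  1.66 -0.58  1.25 -2.58]
hov -60 [ 0.63  0.63 -1.15  1.62  0.59  1.29  2.  ]
hov -30 [ 0.63  0.63 -1.15  1.62  0.59  1.29  1.48]
hov 0 [ 0.48  0.51 -0.82  1.62  0.39  1.18  1.15]
hov 30 [ 0.42  0.48 -0.71  1.62  0.34  1.16  0.68]
hov 60 [ 0.36  0.46 -0.6   1.63  0.28  1.15  0.21]
hov 90 [ 0.29  0.44 -0.49  1.63  0.22  1.13 -0.26]
hov 120 [ 0.22  0.42 -0.38  1.63  0.17  1.12 -0.73]
hov 150 [ 0.15  0.41 -0.27  1.63  0.12  1.11 -1.2 ]
gr -180 [-0.04  0.58  0.    1.84 -0.    0.72 -1.6 ]
gr -150 [-0.12  0.59  0.13  1.84 -0.11  0.72 -2.03]
gr -120 [-0.21  0.6   0.27  1.85 -0.23  0.73 -2.43]
gr -90 [-0.31  0.62  0.43  1.85 -0.36  0.75 -2.83]
gr -60 [ 0.61  0.86 -1.15  1.82  0.9   1.09  1.74]
gr -30 [ 0.61  0.86 -1.15  1.82  0.9   1.09  1.21]
gr 0 [ 0.42  0.69 
[... 826 characters left out ...]
6  2.28  1.09  0.52 -2.52]
pre 150 [-1.61  0.34  0.96  2.29  0.9   0.36 -2.83]
fin -180 [-0.99  0.46  0.37  2.29  1.66  0.38  2.2 ]
fin -150 [-0.58  0.45 -0.2   2.28  1.61  0.65  1.74]
fin -120 [-0.18  0.54 -0.77  2.27  1.6   0.95  1.25]
fin -90 [-0.18  0.54 -0.77  2.27  1.6   0.95  0.73]
fin -60 [-0.18  0.54 -0.77  2.27  1.6   0.95  0.2 ]
fin -30 [-0.17  0.55 -0.8   2.27  1.6   0.97 -0.32]
fin 0 [-0.18  0.54 -0.77  2.27  1.6   0.95 -0.84]
fin 30 [-0.18  0.54 -0.77  2.27  1.6   0.95 -1.37]
fin 60 [ 0.02  0.7  -1.15  2.26  1.61  1.24 -1.87]
fin 90 [ 0.02  0.7  -1.15  2.26  1.61  1.24 -2.39]
fin 120 [-1.34  0.61  0.94  2.3   2.53  0.06  2.37]
fin 150 [-1.34  0.61  0.94  2.3   2.53  0.06  1.85]
```

```bash
cat >> h.py <<'E'
def wcam(ci,pos,quat):
    T=np.eye(4);T[:3,:3]=R.from_quat(quat).as_matrix();T[:3,3]=pos
    W=T@np.array(ci["T_tool_cam"]); Wi=np.linalg.inv(W)
    return dict(fx=ci["fx"],fy=ci["fy"],cx=ci["cx"],cy=ci["cy"],R=Wi[:3,:3],t=Wi[:3,3])
def quat(ax,d): return R.from_matrix(toolR(ax,np.radians(d))).as_quat().tolist()
E
python3 - <<'E'
from h import *
from station import *
arm.movep([.548,-.002,.36],quat([0,0,-1],0))
p,q=arm.read_tool_pos(),arm.read_eef_rot()
im=snapshot("wrist");c=wcam(camera_info("wrist"),p,q)
cv2.imwrite("pics/w1.png",im)
print(arm.read_time(),p,q)
for z in (.184,.092): print(proj(c,[.548,-.002,z]))
cv2.imwrite("pics/w1c.png",cv2.resize(im[100:400,180:380],None,fx=2.0,fy=2.0,interpolation=cv2.INTER_CUBIC))
np.savez("w1.npz",p=p,q=q)
E
```

```text
2.5917 [ 0.54815256 -0.00341772  0.35965699] [ 6.71639574e-04  7.07313514e-01 -1.18390286e-03  7.06898677e-01]
[[279.93635532 209.54432879]]
[[279.88545223 183.43507117]]
```

View pics/w1.png

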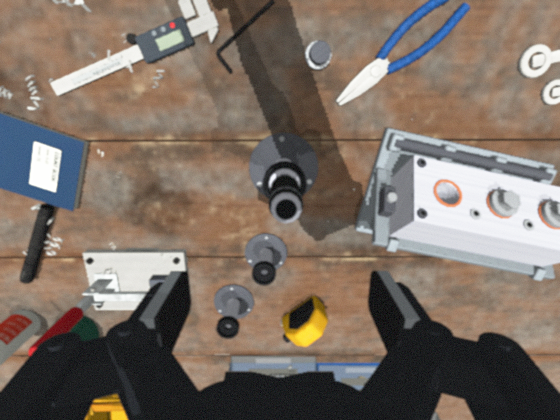

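View pics/w1c.png

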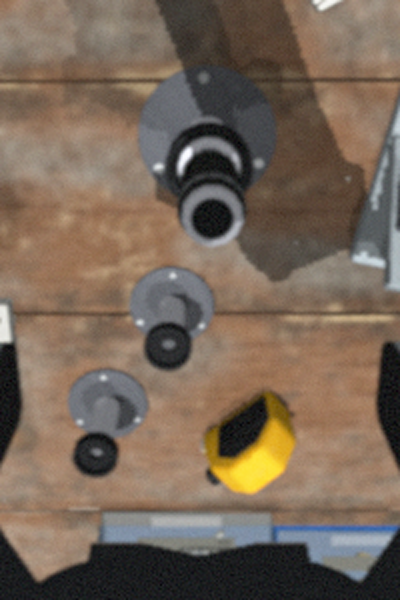

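```bash
python3 - <<'E'
from h import *
from station import *
d=np.load("w1.npz");c=wcam(camera_info("wrist"),d["p"],d["q"])
print("now",arm.read_tool_pos(),arm.read_time())
print("tail",onz(c,(285.4,208.3),.184))
print("foot",onz(c,(180+207.5/2,100+133/2),.006))
S=camera_info("scene");D=camera_info("side")
# manifold fit with wrist: ring centre + plug? ring
im=cv2.imread("pics/w1.png")
cv2.imwrite("pics/w1m.png",cv2.resize(im[120:290,360:560],None,fx=4,fy=4,interpolation=cv2.INTER_CUBIC)[:600])
p=[.57275,.23757,-.23976]
W=(np.array([[40,100,0],[40,-100,0],[-40,-100,0],[-40,100,0],[0,-62,2]])/1000)@manR(p[2]).T+[p[0],p[1],.099]
print(proj(c,W).round(1), ((proj(c,W)-[360,120])*4+1.5).round())
E
```

```text
now [ 0.54816665 -0.00330553  0.35968986] 2.5917
tail [0.54692338 0.00253185 0.184     ]
foot [0.54503488 0.00333258 0.006     ]
[[583.1 260. ]
 [409.9 219.4]
 [411.6 154.5]
 [570.8 194.5]
 [444.6 192.7]] [[894. 562.]
 [201. 399.]
 [208. 140.]
 [845. 299.]
 [340. 292.]]
```

View pics/w1m.png

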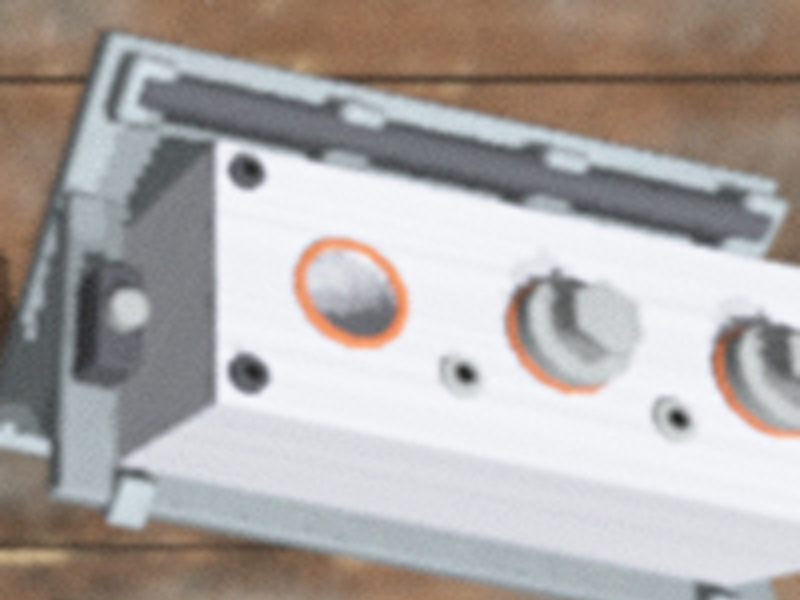

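```bash
python3 - <<'E'
from h import *
from station import *
q=quat([0,0,-1],0)
arm.line_to([.5475,.0015,.25],0.15,ori=q)
print(arm.read_tool_pos())
arm.line_to([.5475,.0015,.201],0.08)
print(arm.read_tool_pos(),arm.read_ft_force())
cv2.imwrite("pics/s2.png",snapshot("side"));cv2.imwrite("pics/w2.png",snapshot("wrist"))
arm.move_gripper(0.3,20)
print(arm.read_opening(),arm.read_ft_force(),arm.read_time())
E
python3 - <<'E'
import cv2,numpy as np
a=cv2.imread("pics/s2.png")[120:300,180:380];b=cv2.imread("pics/w2.png")
cv2.imwrite("pics/s2c.png",np.hstack([cv2.resize(a,(440,400)),cv2.resize(b,None,fx=.6,fy=.6)[:252].repeat(1,0) if 0 else cv2.copyMakeBorder(cv2.resize(b,(336,252)),0,148,0,0,0)]))
E
```

```text
[0.5480998  0.00169151 0.2508013 ]
[0.54777968 0.00173212 0.20119672] [-0.95610938 -0.34907005  0.05352863]
0.34192027613600584 [-0.43727937  0.68931365  1.74696742] 4.8917
```

View pics/s2c.png

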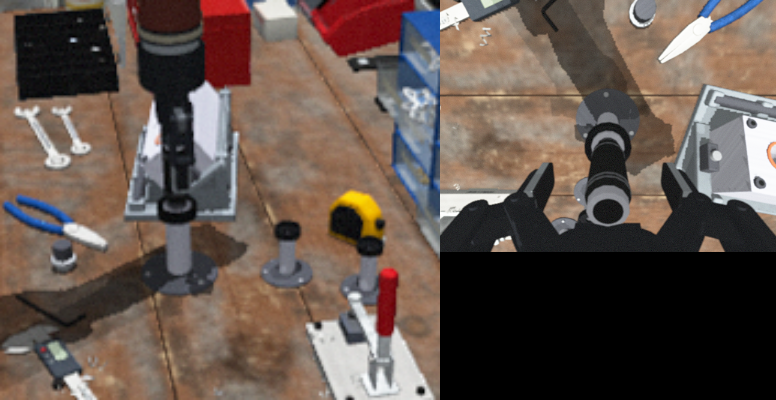

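```bash
python3 - <<'E'
from h import *
from station import *
arm.move_gripper(0.0,80)
print(arm.read_opening(),arm.read_ft_force(),arm.read_tool_pos())
p=arm.read_tool_pos()
arm.line_to([p[0],p[1],.225],0.05)
print(arm.read_ft_force(),arm.read_tool_pos(),arm.read_opening())
arm.line_to([p[0],p[1],.225+.11],0.12)
print(arm.read_ft_force(),arm.read_tool_pos(),arm.read_opening(),arm.read_time())
cv2.imwrite("pics/s3.png",snapshot("side"));cv2.imwrite("pics/c3.png",snapshot("scene"))
a=cv2.imread("pics/s3.png")[100:310,180:380];b=cv2.imread("pics/c3.png")[100:310,180:380]
cv2.imwrite("pics/s3c.png",cv2.resize(np.hstack([a,b]),(800,420)))
E
```

```text
0.33175770580300357 [-0.20232591  0.40760161  3.56543798] [0.54767259 0.00173493 0.20137828]
[-0.17342828 -0.03678374 -1.43005699] [0.54755586 0.00158842 0.22504325] 0.33417366251548924
[ 0.57989262 -0.81515815 -1.87152274] [0.5472051  0.00150261 0.33411744] 0.33308582768930695 6.8083
```

View pics/s3c.png

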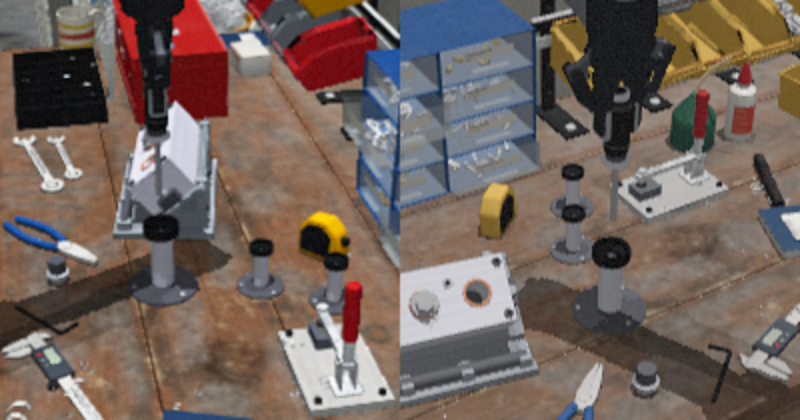

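```bash
python3 - <<'E'
from h import *
from station import *
port=np.array([.558,.1775,.099]);z=manR(-.24)[:,2]
p=arm.read_tool_pos()
arm.line_to([p[0],p[1],.375],0.12)
tgt=(port+.285*z).tolist()
try:
    arm.line_to(tgt,0.12,ori=quat(-z,0))
except arm.MotionError as e:
    print("ME",e)
p,q=arm.read_tool_pos(),arm.read_eef_rot()
print(tgt,p,R.from_quat(q).as_matrix()[:,0],-z,arm.read_joint_positions(),arm.read_opening(),arm.read_time())
for n in("side","scene","wrist"): cv2.imwrite(f"pics/{n}4.png",snapshot(n))
np.savez("w4.npz",p=p,q=q)
a=cv2.imread("pics/side4.png")[100:310,180:380];b=cv2.imread("pics/scene4.png")[125:335,130:330]
cv2.imwrite("pics/s4c.png",cv2.resize(np.hstack([a,b]),(800,420)))
E
```

```text
[0.3800562557099236, 0.22104580637133342, 0.3173226662889087] [0.38022155 0.22067914 0.31740356] [ 0.62424808 -0.15324755 -0.76604799] [ 0.62436402 -0.1527923  -0.76604444] [-0.38060548  0.26829865 -0.63329827  2.25584544  1.24379626  0.86381757
 -0.60527824] 0.3329998427558415 9.8917
```

View pics/s4c.png

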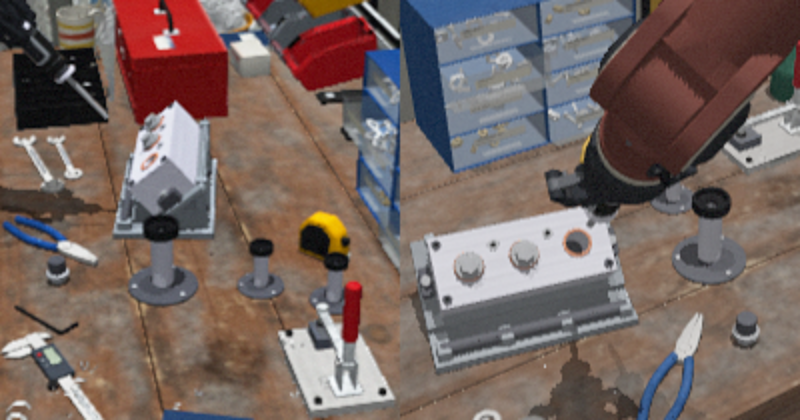

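View pics/wrist4.png

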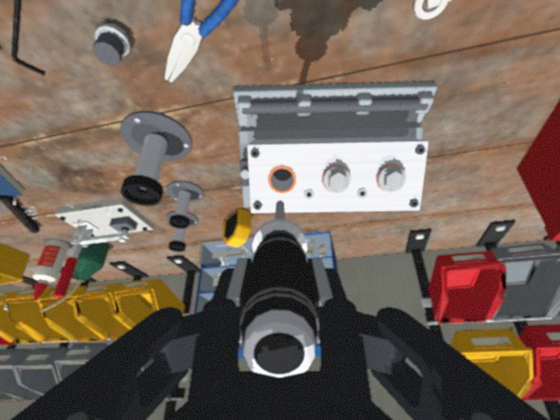

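```bash
python3 - <<'E'
from h import *
from station import *
d=np.load("w4.npz");c=wcam(camera_info("wrist"),d["p"],d["q"])
im=cv2.imread("pics/wrist4.png")
x0,y0,s=230,80,4
cv2.imwrite("pics/w4c.png",cv2.resize(im[80:230,240:440],None,fx=4,fy=4,interpolation=cv2.INTER_CUBIC))
cv2.imwrite("pics/w4d.png",cv2.resize(im[190:380,220:340],None,fx=3,fy=3,interpolation=cv2.INTER_CUBIC))
x=R.from_quat(d["q"]).as_matrix()[:,0]
print("pred tip",proj(c,d["p"]+.201*x), "collar",proj(c,d["p"]+.119*x),"tail",proj(c,d["p"]+.017*x))
p=[.57275,.23757,-.23976]
W=(np.array([[40,100,0],[40,-100,0],[-40,-100,0],[-40,100,0],[0,-62,2]])/1000)@manR(p[2]).T+[p[0],p[1],.099]
print(proj(c,W).round(1))
E
```

```text
pred tip [[278.09987514 200.80381473]] collar [[277.58033755 236.82401424]] tail [[275.8978126  353.47560027]]
[[413.4 212.3]
 [247.1 212.3]
 [244.8 144.8]
 [423.2 144.8]
 [278.7 180.1]]
```

View pics/w4c.png

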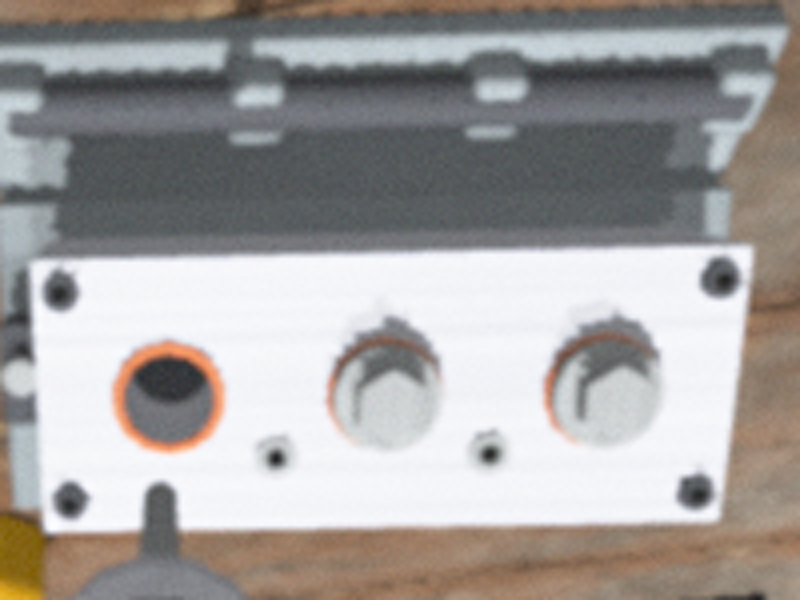

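View pics/w4d.png

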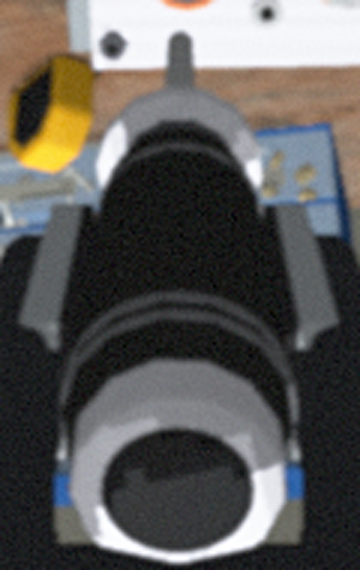

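```bash
python3 - <<'E'
from h import *
from station import *
d=np.load("w4.npz");x=R.from_quat(d["q"]).as_matrix()[:,0]
D=camera_info("side");c=wcam(camera_info("wrist"),d["p"],d["q"])
for L in (.191,.201,.109,.119): print(L,proj(D,d["p"]+L*x).round(1),proj(c,d["p"]+L*x).round(1))
a=cv2.imread("pics/side4.png")
cv2.imwrite("pics/s4d.png",cv2.resize(a[90:190,170:300],None,fx=6,fy=6,interpolation=cv2.INTER_CUBIC))
E
```

```text
0.191 [[232.6 157.9]] [[278.1 204.1]]
0.201 [[235.  160.4]] [[278.1 200.8]]
0.109 [[212.5 137.3]] [[277.5 243.2]]
0.119 [[215.  139.8]] [[277.6 236.8]]
```

View pics/s4d.png

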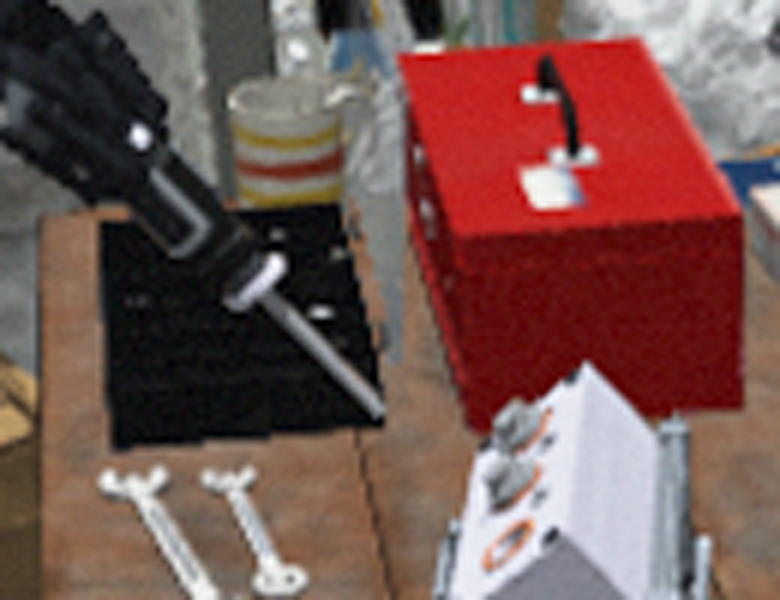

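```bash
cat > fit.py <<'E'
from h import *
from station import camera_info
S=camera_info("scene");D=camera_info("side");Wc=camera_info("wrist")
us=lambda x,y:np.array([(x-1.5)/4+130,(y-1.5)/4+175])
ud=lambda x,y:np.array([(x-1.5)/4+175,(y-1.5)/4+145])
u1=lambda x,y:np.array([(x-1.5)/4+360,(y-1.5)/4+120])
u4=lambda x,y:np.array([(x-1.5)/4+240,(y-1.5)/4+80])
P=np.array([(40,100,0),(40,-100,0),(-40,-100,0),(-40,100,0),(0,-62,2)])/1e3
w1=np.load("w1.npz");w4=np.load("w4.npz")
def bias(c,b):
    c=dict(c); Rb=R.from_rotvec(b[3:]).as_matrix()
    c["t"]=Rb@np.array(c["t"])+b[:3]; c["R"]=Rb@np.array(c["R"]); return c
obs=[(S,0,[0,1,2,3,4],[us(55,272),us(408,207),us(435,345),us(85,418),us(355,286)]),
 (D,1,[4],[ud(320,143)]),
 (wcam(Wc,w1["p"],w1["q"]),2,[4,1,2],[u1(350,292),u1(217,402),u1(216,142)]),
 (wcam(Wc,w4["p"],w4["q"]),2,[2,3,0,1,4],[u4(30,258),u4(752,243),u4(720,521),u4(42,532),u4(168,396)])]
def f(v,sel=(0,1,2,3)):
    p=v[:3];B=v[3:21].reshape(3,6);W=P@manR(p[2]).T+[p[0],p[1],.099+v[21]]
    r=[]
    for i in sel:
        c,k,idx,o=obs[i]; r.append(((proj(bias(c,B[k]),W[idx])-o)/0.6).ravel())
    if 3 in sel:
        x=R.from_quat(w4["q"]).as_matrix()[:,0]
        T=np.array([w4["p"]+.192*x, w4["p"]+.017*x])
        r.append(((proj(bias(obs[3][0],B[2]),T)-[[279.6,202.9],[279,353]])/1.).ravel())
        r.append(((proj(bias(D,B[1]),T[:1])-[[232.9,158.6]])/.7).ravel())
    r.append((B[:,:3]/.0012).ravel());r.append((B[:,3:]/.003).ravel());r.append([v[21]/.0005])
    return np.concatenate(r)
if __name__=="__main__":
  for sel in [(0,1,2,3),(0,1),(2,3)]:
    q=least_squares(f,np.r_[.573,.2376,-.24,np.zeros(19)],args=(sel,));v=q.x
    C=np.linalg.inv(q.jac.T@q.jac)
    M=manR(v[2]);print(sel,v[:3].round(4),np.sqrt(np.diag(C))[:3].round(4),"port2",(M@[0,-.062,0]+[v[0],v[1],.099]).round(4),"z",M[:,2].round(4),"cost",q.cost)
    if len(sel)==4: print((v[3:21].reshape(3,6)*1e3).round(1));print(q.fun[:-19].reshape(-1,2).round(1).tolist())
E
python3 fit.py
```

```text
(0, 1, 2, 3) [ 0.5712  0.2402 -0.2123] [0.0009 0.0008 0.004 ] port2 [0.5582 0.1796 0.099 ] z [-0.6284  0.1354  0.766 ] cost 13.429929878721826
[[ 0.2 -0.2 -0.1  0.5  1.8  3.9]
 [ 0.1  0.1 -0.  -0.9  0.6 -0.1]
 [ 0.9 -0.5 -0.8  0.3  0.7  0.2]]
[[0.3, 2.3], [-1.7, -0.0], [0.5, -2.3], [-0.2, 0.2], [0.8, -0.1], [-0.4, -0.2], [1.2, -0.4], [-0.4, 0.0], [0.2, -0.5], [-0.1, 0.5], [-0.1, 0.9], [-1.4, -0.4], [0.9, -1.1], [-0.1, 1.0], [-0.3, 0.2], [-0.2, 0.0], [0.4, 0.0]]
(0, 1) [ 0.5726  0.2376 -0.2414] [0.0034 0.0036 0.01  ] port2 [0.5577 0.1774 0.099 ] z [-0.6242  0.1536  0.766 ] cost 3.895026134147581
(2, 3) [ 0.5703  0.2403 -0.2064] [0.0011 0.0008 0.0044] port2 [0.5576 0.1796 0.099 ] z [-0.6291  0.1317  0.766 ] cost 4.120357645259614
```

```bash
python3 - <<'E'
from fit import *
def yaw(c,a,b,z):
    A,B=onz(c,a,z),onz(c,b,z);d=B-A
    if d[1]<0:d=-d
    return np.arctan2(-d[0],d[1]),A.round(3),B.round(3)
c1=obs[2][0];c4=obs[3][0]
for z in (0,.01):
  print("w1",yaw(c1,u1(112,30),u1(778,183),z)); print("sc",yaw(S,us(75,545),us(476,442),z))
# face edges as planar at known z: lower edge z=.099-.04*sin40, upper +.
for s,zz in((-1,.099-.04*np.sin(np.radians(40))),(1,.099+.04*np.sin(np.radians(40)))):
  i=(2,3) if s<0 else (1,0)
  o0=dict(zip(obs[0][2],obs[0][3]));o4=dict(zip(obs[3][2],obs[3][3]))
  print("face",s,yaw(S,o0[i[0]],o0[i[1]],zz),yaw(c4,o4[i[0]],o4[i[1]],zz))
E
```

```text
w1 (np.float64(-0.21578659847345472), array([0.494, 0.142, 0.   ]), array([0.545, 0.378, 0.   ]))
sc (np.float64(-0.19888740157897922), array([0.548, 0.363, 0.   ]), array([0.501, 0.132, 0.   ]))
w1 (np.float64(-0.21578659847345458), array([0.493, 0.138, 0.01 ]), array([0.543, 0.369, 0.01 ]))
sc (np.float64(-0.1988874015789789), array([0.539, 0.366, 0.01 ]), array([0.493, 0.137, 0.01 ]))
face -1 (np.float64(-0.24093506409329982), array([0.517, 0.15 , 0.073]), array([0.564, 0.342, 0.073])) (np.float64(-0.21057415351439643), array([0.519, 0.151, 0.073]), array([0.56 , 0.346, 0.073]))
face 1 (np.float64(-0.24638585813208833), array([0.579, 0.131, 0.125]), array([0.629, 0.327, 0.125])) (np.float64(-0.20797573115168616), array([0.58 , 0.136, 0.125]), array([0.622, 0.334, 0.125]))
```

```bash
cat > look.py <<'E'
from fit import *
from station import *
port=np.array([.558,.1790,.099]);M=manR(-.212);z=M[:,2]
def look(k):
    p,q=arm.read_tool_pos(),arm.read_eef_rot()
    np.savez(f"w{k}.npz",p=p,q=q)
    for n in("wrist","side"): cv2.imwrite(f"pics/{n}{k}.png",snapshot(n))
    x=R.from_quat(q).as_matrix()[:,0]; tip=p+.192*x; rel=M.T@(tip-port)
    print("tip rel port mm",(rel*1e3).round(2),"axis err deg",np.degrees(np.arccos(-x@z)).round(2),"op",arm.read_opening(),"t",arm.read_time(),arm.read_ft_force().round(1))
    c=wcam(Wc,p,q)
    ring=port+.002*z
    print("pred wrist tip",proj(c,tip).round(1),"ring",proj(c,ring).round(1),"side tip",proj(D,tip).round(1),"ring",proj(D,ring).round(1))
    a=cv2.imread(f"pics/wrist{k}.png")[130:230,220:340];b=cv2.imread(f"pics/side{k}.png")[120:220,190:280]
    cv2.imwrite(f"pics/l{k}.png",np.hstack([cv2.resize(a,(480,400),interpolation=cv2.INTER_CUBIC),cv2.resize(b,(315,350),interpolation=cv2.INTER_CUBIC) if 0 else cv2.resize(b[:,:80],(320,400),interpolation=cv2.INTER_CUBIC)]))
E
python3 - <<'E'
from look import *
arm.line_to((port+.212*z).tolist(),0.06,ori=quat(-z,0))
look(5)
E
```

```text
tip rel port mm [ 0.11  0.37 20.31] axis err deg 0.05 op 0.3335942312682295 t 11.5083 [ 0.9 -0.8 -1.7]
pred wrist tip [[278.1 203.8]] ring [[277.7 197.8]] side tip [[249.9 175.5]] ring [[254.  179.8]]
```

View pics/l5.png

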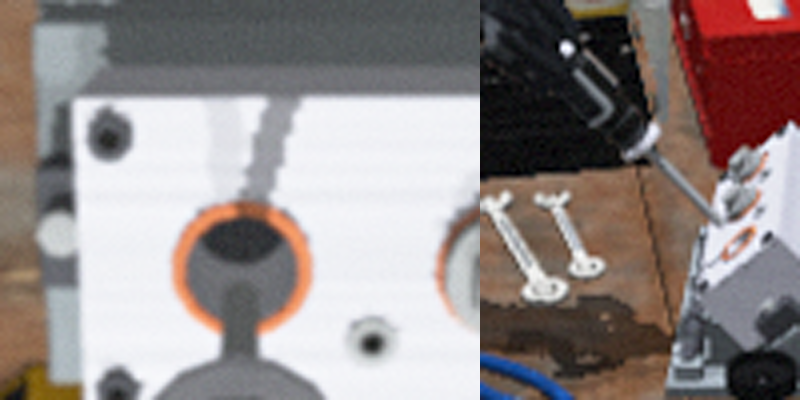

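```bash
python3 - <<'E'
from look import *
port2=port+M@[0,.0005,0]
arm.line_to((port2+(.192-.004)*z).tolist(),0.03,ori=quat(-z,0))
look(6)
E
```

```text
tip rel port mm [-0.01  0.64 -3.92] axis err deg 0.01 op 0.33036563190769797 t 12.5583 [ 0.2  0.2 -1.9]
pred wrist tip [[278.1 203.8]] ring [[277.3 205.8]] side tip [[255.4 181.1]] ring [[254.  179.8]]
```

View pics/l6.png

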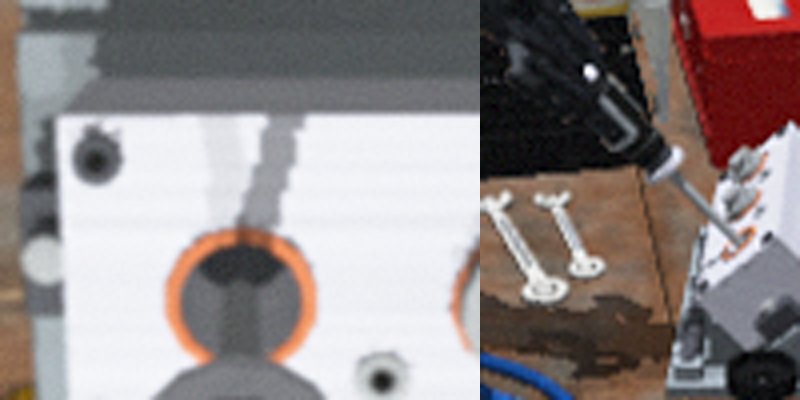

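```bash
python3 - <<'E'
from look import *
port2=port+M@[-.0011,.0006,0]
arm.line_to((port2+(.192-.008)*z).tolist(),0.03,ori=quat(-z,0))
arm.line_to((port2+(.192-.0255)*z).tolist(),0.03,ori=quat(-z,0))
arm.pause(.5)
look(7)
print(arm.read_dq().round(4))
im=cv2.imread("pics/wrist7.png")
cv2.imwrite("pics/l7.png",cv2.resize(im[150:250,210:350],None,fx=5,fy=5,interpolation=cv2.INTER_CUBIC))
cv2.imwrite("pics/scene7.png",snapshot("scene"))
E
```

```text
tip rel port mm [ -1.04   0.65 -25.44] axis err deg 0.01 op 0.32840799551533423 t 14.1833 [-0.2  0.2 -0.9]
pred wrist tip [[278.1 203.8]] ring [[277.1 215.3]] side tip [[260.1 186.3]] ring [[254.  179.8]]
[-0.0011  0.0008  0.0006  0.0003 -0.0013 -0.0012 -0.0007]
```

View pics/l7.png

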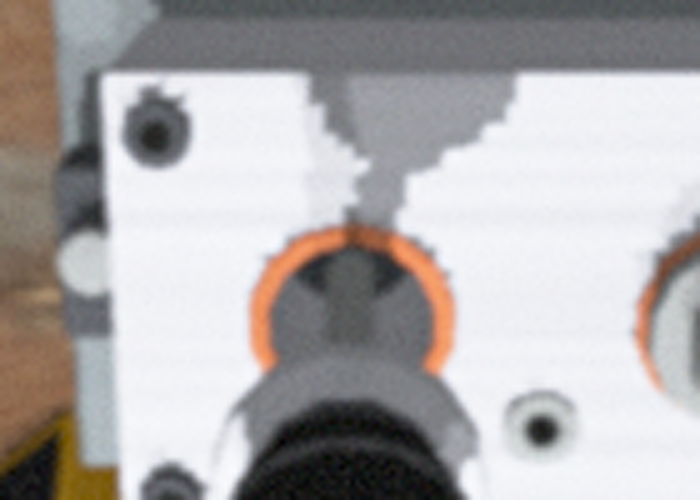

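View pics/scene7.png

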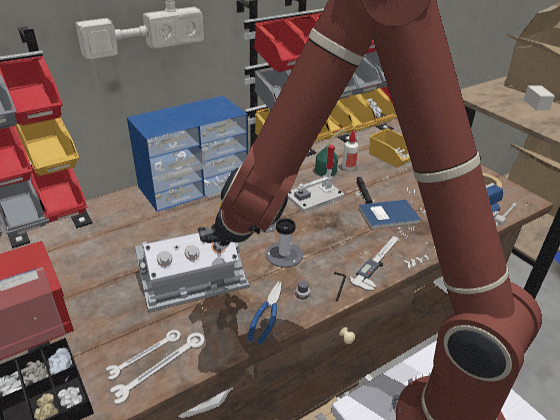

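View pics/side7.png

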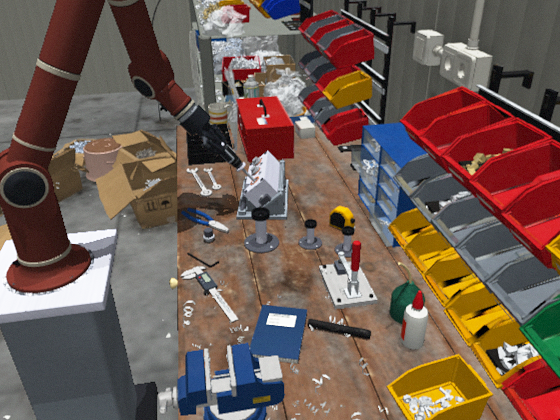

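```bash
python3 - <<'E'
from station import *
print(arm.read_opening(),arm.read_ft_force().round(2),arm.read_time()); print(ticket.finish_job())
E
```

```text
0.33283576061725456 [ 0.86 -0.23 -1.06] 14.2333
the job is handed in; nothing more can be done
None
```

I drew the borescope straight up out of the large stand and turned it in line with the open port, port_2, the one with the bare copper ring. I then brought the probe about 25 mm into the bore and handed the job in at 14.2 s, with the gripper alone holding the borescope.

**Last checks:**
- **Position:** By the arm's pose the probe tip was 25.4 mm deep. In the last wrist picture it was within about 0.5 mm of the bore's axis.
- **Alignment:** The tool was within 0.1° of my estimated port axis. That axis itself is good to about 1°.
- **Contact and grip:** The wrist force was about 1 N, so nothing was touching. The arm was at rest with the grip closed on the rubber, and in the last pictures everything else on the bench stood where it was.

**Checks that disagreed:**
- **Grip to tip:** The description gives 147 mm from grip to probe tip. Its own dimensions add up to 137 mm, and the pictures supported about 138 mm, so I used 138 mm.
- **Manifold angle:** The scene camera alone put the manifold's turn about 2° off the wrist camera. The base-plate edges were closer to the wrist view, so I used a value near it (-0.212 rad).
- **Port position:** The tip and ring seen together in the wrist camera called for a 1 mm shift down the slope and 0.6 mm across. I made that shift before going deep.
- **Side view:** Its tip-to-ring offset differed from my prediction by about 1 to 2 pixels. It is too coarse to settle anything finer.

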